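# Offer two coasters over the ends of the serving board

## Task

Get the two leather coasters ready for the guests on either side to pick up: with your fingertips, slide one to the left short end of the oak board and the other to the right short end, until about a third of each coaster's width hangs over that end. Push or drag them flat on the board, never picking them up or letting them tip or fall, and leave everything else where it stands.

Things in the scene. Friction and masses are not known exactly. Their poses are not given: they have to be found in the camera images.
- board: oak serving board, 200 mm (its x) by 300 mm (its y, the long way) by 16 mm, on four 14 mm rubber feet that hold it fast to the worktop (it does not move); origin on the worktop under its centre, its flat top is 30 mm above; its +x points away from the robot and +y to the robot's left (turned at most 0.15 rad); its short ends are at its y = +150 mm and -150 mm. No rim: the top is flat to the edges
- left_end (a point): middle of the board's left short end (at the board's y = +150 mm), at the height of the board's top; axes as the board's
- right_end (a point): middle of the board's right short end (at the board's y = -150 mm), at the height of the board's top; axes as the board's
- coaster_1: one of two alike round brown leather coasters lying flat on the board, one left of the other as seen from the robot (either may be the left one); about 95 mm across, 5 mm thick, about 30 g, loose, its yaw means nothing; origin at the middle of its underside (within 1 mm)
- coaster_1_top (a point): centre of the top face of coaster_1, 5 mm above the board's top while it lies flat; about 47.5 mm from the rim all round
- coaster_2: one of two alike round brown leather coasters lying flat on the board, one left of the other as seen from the robot (either may be the left one); about 95 mm across, 5 mm thick, about 30 g, loose, its yaw means nothing; origin at the middle of its underside (within 1 mm)
- coaster_2_top (a point): centre of the top face of coaster_2, 5 mm above the board's top while it lies flat; about 47.5 mm from the rim all round
- stopper: bottle stopper, 33 mm wide, 55 mm tall, black grip over a round wooden-coloured bulb, standing on the board at its far right; origin at the centre of its underside; a bystander
- jigger: copper double-cone measuring cup, 43 mm wide, 84 mm tall, standing on the worktop left of the board; origin at the centre of its underside; a bystander
- caddy: green tea caddy with wooden-coloured lid, 60 mm wide, 98 mm tall, on the worktop left of the board; origin at the centre of its underside; a bystander
- spice_jar: glass spice jar with pale lid, 47 mm wide, 98 mm tall, on the worktop right of the board; origin at the centre of its underside; a bystander
- lidded_jar: glass jar with pale wide lid, 64 mm wide, 97 mm tall, on the worktop right of the board; origin at the centre of its underside; a bystander
- strainer: flat metal cocktail strainer, 82x167x10 mm, lying on the worktop right of the board; origin at the centre of its underside; a bystander
Mind the look-alikes: they are no part of the job. What is shaped like the coaster_2 but blue is not meant. Leave any purple look-alike of the coaster_1 alone.

How it is judged:
By the outcome, as a careful person would: the job done as asked, in the order asked, and still so for the second after the job is handed in, with the robot touching nothing.
It also fails if it takes over 48 s, if anything falls off the work surface, if the arm or the gripper's body presses on something with over 40 N, if the wrist force passes 120 N, or if a joint passes its speed limit or range.

## Robot

A 6-joint arm with a two-finger parallel gripper is mounted at the origin on a cart in front of the work surface, level with it; the furniture and walls round the work are solid. World frame = base frame: x ahead of the robot, y to its left, z up, the work surface at z = 0. Lengths are in m, angles in rad, forces in N, time in s.
With the tool pointing down it reaches from about 0.4 to 0.925 m from the base axis. Payload 12.5 kg.
Tool frame: the origin (TCP) lies midway between the tips of the shut fingers; the grasp point (between the pads) lies 19 mm behind it; z points along the fingers, x is the direction in which the jaws open and shut, and the axes are right-handed (so a half turn about z gives the same grasp; the last joint's range is limited). The gripper opens to 95 mm and grips with 3 to 60 N. Pads are 20 mm wide; open, the fingers measure 119 mm over their backs; the gripper's body (75 mm by 180 mm) begins 59 mm behind the grasp point.
Start: joints at [-1.412, 0.491, 1.559, -0, 1.092, -0.106], TCP at [0.164, -0.603, 0.215] pointing down, gripper open.
Joint ranges: [-3.1, 3.1], [-0.84, 2.19], [0.05, 2.79], [-1.13, 4.28], [0.06, 2.93], [-2.69, 2.69]. Speed limits (rad/s): [2.22, 2.22, 2.79, 3.14, 3.14, 3.14].

## Interface

Orientations are given as a unit quaternion [w, x, y, z].
In Python, from cell import ctrl gives the robot as it stands. Calls block until the motion is done:
- ctrl.reach(position, orientation): joint-space move of the TCP to a pose.
- ctrl.line_to(position, orientation=None, velocity=0.15): straight line of the TCP; orientation=None keeps the orientation; velocity is the mean speed in m/s.
- ctrl.move_joints(angles): joint-space move.
- ctrl.ungrasp() and ctrl.close_gripper(grasp_force=None): open the fingers fully, or close them until they stop; grasp_force is the grip in N (None keeps the last).
- ctrl.sleep(seconds).
- ctrl.solve_ik(position, orientation): joint angles nearest the present ones, or None.
- ctrl.camera(name): name is "side" or "top" or "wrist"; returns a dict with "image" (400x640x3 uint8, red, green, blue), "K" (3x3 intrinsics, pixels), "position" and "rotation" of the camera in the world. Camera axes: x right, y up, looking along -z (the intrinsics and any distortion apply to the point x, -y, -z); pixel columns grow to the right and rows downward; lengths in m; the calibration is good to about 2 mm. A picture is of the moment at which its call begins. There is no depth.
A pose or a line that the arm cannot do raises ctrl.MotionError and nothing moves.
- ctrl.finish_job(): hands the job in, once; it reports no verdict.
Readings, each from a call of its own:
- ctrl.get_time(): time.
- ctrl.get_joints(): joint angles.
- ctrl.get_qd(): joint speeds.
- ctrl.get_tau(): joint torques, N m.
- ctrl.get_position(): TCP position.
- ctrl.get_orientation(): TCP orientation.
- ctrl.get_wrist_force(): force on the tool from outside, world axes, zero at the start.
- ctrl.get_torque(): the same for the moment, N m.
- ctrl.get_gripper_width(): finger opening in m.
Only numpy, scipy, OpenCV 4.12 (cv2) and the standard library are available. Lean on these libraries where they do the work, as an engineer would, in place of code of your own. Each camera call takes 0.05 s, during which the arm holds its last target.

## Working session

There is one attempt and no reset: what is moved stays moved. The work goes in short steps, each a Python script; the robot and the scene stay as the last script left them, time stands still between calls to the robot, and variables do not carry over. Pictures are saved under pics/ and viewed, and the job is handed in when it is done.

```bash
ls; mkdir -p pics; python3 - <<'E'
from cell import ctrl
import cv2,pickle
for n in("top","side","wrist"):
    c=ctrl.camera(n); cv2.imwrite(f"pics/{n}0.png",c["image"][...,::-1]); pickle.dump(c,open(f"{n}0.pkl","wb"))
    print(n,c["K"],c["position"],c["rotation"],[k for k in c])
print(ctrl.get_time(),ctrl.get_orientation())
E
```

```text
pics
top [[507.61080591   0.         322.61109081]
 [  0.         507.61080591 204.39902919]
 [  0.           0.           1.        ]] [1.99393888e-01 3.18216743e-04 1.70518105e+00] [ 0.71440288  0.05987463 -0.06273264 -0.6943401 ] ['image', 'K', 'position', 'rotation']
side [[414.72625768   0.         320.41037828]
 [  0.         414.72625768 201.60020676]
 [  0.           0.           1.        ]] [0.31977557 1.14674023 1.09005174] [-0.05274097 -0.03333575  0.40411758  0.91257663] ['image', 'K', 'position', 'rotation']
wrist [[344.82907194   0.         313.60532714]
 [  0.         344.82907194 198.45342929]
 [  0.           0.           1.        ]] [ 0.23393587 -0.58472017  0.38473324] [ 0.78756748 -0.10231398  0.07913682 -0.60250035] ['image', 'K', 'position', 'rotation']
0.15 [-2.84447637e-04  7.94268117e-01 -6.07567271e-01 -2.98637453e-04]
```

View pics/top0.png

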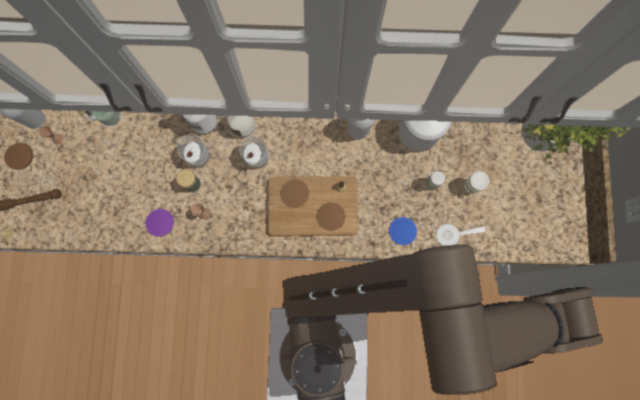

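View pics/side0.png

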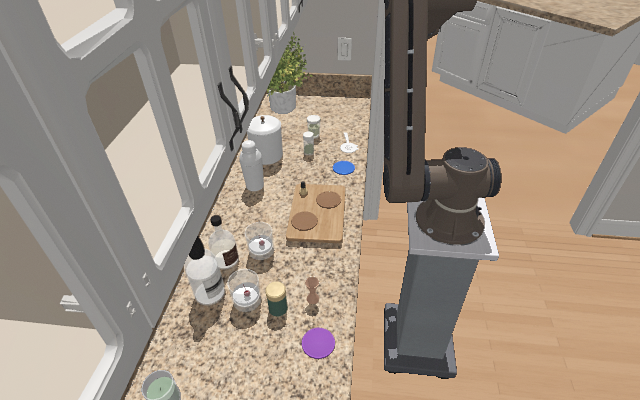

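```bash
python3 - <<'E'
import cv2
i=cv2.imread("pics/top0.png"); c=i[100:300,200:460]; cv2.imwrite("pics/crop0.png",cv2.resize(c,None,fx=3,fy=3,interpolation=cv2.INTER_CUBIC))
E
```

```text
(no output)
```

View crop.

View pics/crop0.png

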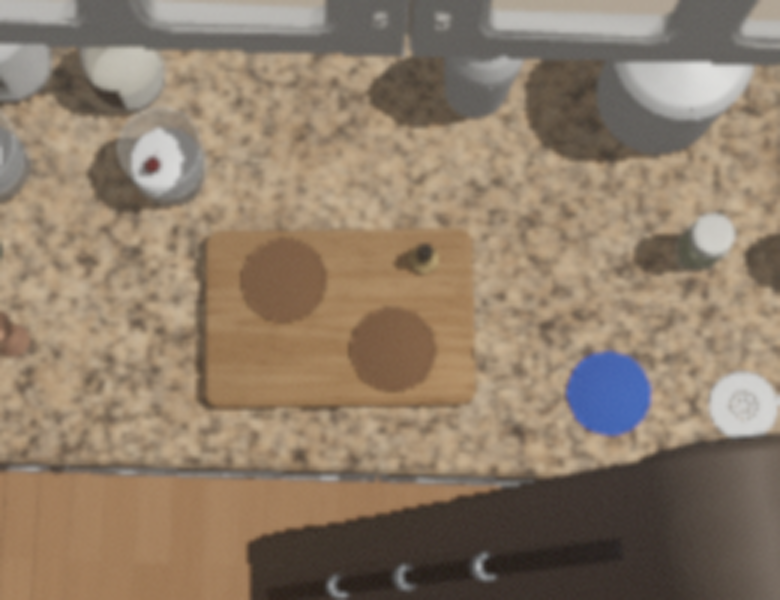

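View pics/wrist0.png

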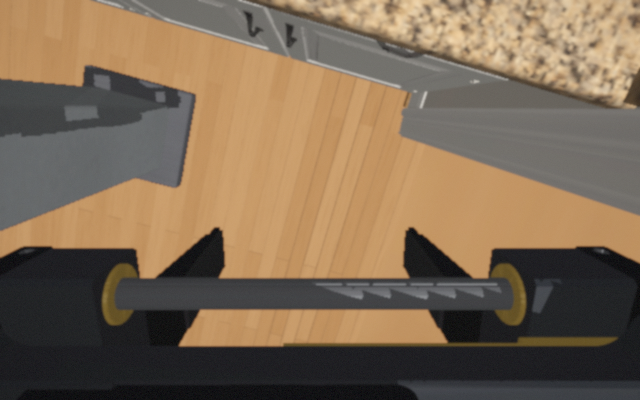

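```bash
cat > h.py <<'E'
import numpy as np,pickle
from scipy.spatial.transform import Rotation as R
def rot(c):
    q=np.array(c["rotation"],float)
    if q.size==9: return q.reshape(3,3)
    return R.from_quat([q[1],q[2],q[3],q[0]]).as_matrix()
def p2w(c,uv,z):
    K=np.array(c["K"]); d=np.linalg.solve(K,[uv[0],uv[1],1.0]); d=rot(c)@np.array([d[0],-d[1],-d[2]])
    p=np.array(c["position"]); return p+d*(z-p[2])/d[2]
def w2p(c,w):
    d=rot(c).T@(np.array(w)-c["position"]); v=np.array(c["K"])@np.array([d[0],-d[1],-d[2]]); return v[:2]/v[2]
E
python3 - <<'E'
from h import *
c=pickle.load(open("top0.pkl","rb"))
o=lambda u,v:((u+.5)/3-.5+200,(v+.5)/3-.5+100)
for n,u,v,z in [("L",283,280,.035),("R",392,349,.035),("BL far",207,231,.03),("BL near",205,408,.03),("BR far",473,231,.03),("BR near",473,404,.03),("Lc left",240,280,.035),("Lc right",326,280,.035),("Rc left",349,349,.035),("Rc right",436,349,.035),("stopper base",426,268,.03),("blue",609,393,.0),("jig",10,345,0),("stoptop",424,250,.085),("cabinet edge",400,50,.5),("cab",400,50,.7)]:
    print(n,p2w(c,o(u,v),z).round(4))
s=pickle.load(open("side0.pkl","rb"))
for n,uv,z in [("R",(328.5,199.5),.035),("L",(304.5,220.5),.035),("stop",(303,194),.03)]: print(n,p2w(s,uv,z).round(4))
E
```

```text
L [0.5284 0.0946 0.035 ]
R [ 0.4539 -0.0291  0.035 ]
BL far [0.5831 0.1826 0.03  ]
BL near [0.3829 0.1755 0.03  ]
BR far [ 0.5919 -0.1172  0.03  ]
BR near [ 0.3958 -0.1203  0.03  ]
Lc left [0.527  0.1426 0.035 ]
Lc right [0.5298 0.0466 0.035 ]
Rc left [0.4526 0.0186 0.035 ]
Rc right [ 0.4554 -0.0779  0.035 ]
stopper base [ 0.5478 -0.0651  0.03  ]
blue [ 0.4162 -0.2757  0.    ]
jig [0.4514 0.4023 0.    ]
stoptop [ 0.5563 -0.0603  0.085 ]
cabinet edge [ 0.6338 -0.0212  0.5   ]
cab [ 0.5617 -0.0176  0.7   ]
R [ 0.4532 -0.0222  0.035 ]
L [0.5271 0.0997 0.035 ]
stop [ 0.556  -0.0494  0.03  ]
```

The coasters are the brown discs lying on the board: left at top-image (294,193), right at (330,216). Look-alikes I'm leaving alone: purple (160,222), blue (403,231), and a brown disc on the worktop far left (18,156). In the crop both board discs are brown and 96 mm across by measurement, which fits. Next I'll take a closer look with the wrist camera.

```bash
cat >> h.py <<'E'
def q(th): return [0.0,float(np.cos(th/2)),float(np.sin(th/2)),0.0]
E
python3 - <<'E'
from cell import ctrl
from h import *
import cv2
ctrl.close_gripper(5)
ctrl.reach([0.47,-0.04,0.25],q(0.03))
c=ctrl.camera("wrist"); cv2.imwrite("pics/wrist1.png",c["image"][...,::-1]); pickle.dump(c,open("wrist1.pkl","wb"))
print(ctrl.get_position(),ctrl.get_joints(),ctrl.get_time(),c["position"])
E
```

```text
[ 0.47009529 -0.04062536  0.24992909] [-2.26280994e-01  2.32374567e-01  1.87134504e+00 -9.19884242e-05
  1.03792952e+00 -2.55025216e-01] 4.0 [0.46895303 0.03095371 0.42051809]
```

View pics/wrist1.png

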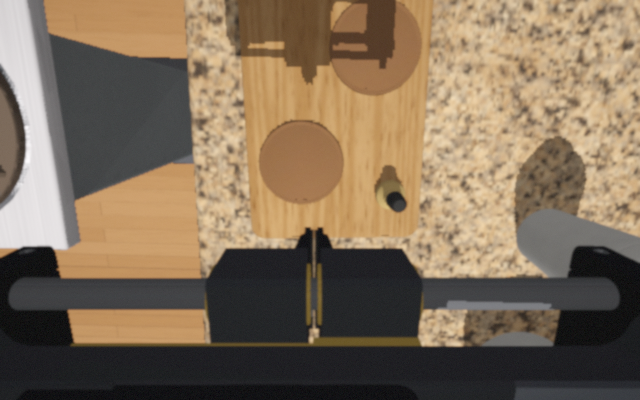

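```bash
python3 - <<'E'
from cell import ctrl
from h import *
import cv2
c=pickle.load(open("wrist1.pkl","rb"))
for n,uv,z in [("R",(302,162),.035),("Rl",(302,121),.035),("Rr",(302,203),.035),("Rn",(260,162),.035),("Rf",(344,162),.035),("L",(376,47),.035),("Lnearend",(376,95),.035),("end n",(265,236),.03),("end f",(405,235),.03),("edge n1",(250,200),.03),("edge n2",(243,80),.03),("far1",(421,200),.03),("far2",(429,60),.03),("stop",(390,205),.03)]:
    print(n,p2w(c,uv,z).round(4))
ctrl.line_to([0.47,0.05,0.25],velocity=.2)
c=ctrl.camera("wrist"); cv2.imwrite("pics/wrist2.png",c["image"][...,::-1]); pickle.dump(c,open("wrist2.pkl","wb"))
E
```

```text
R [ 0.4575 -0.0291  0.035 ]
Rl [0.4566 0.0159 0.035 ]
Rr [ 0.4584 -0.077   0.035 ]
Rn [ 0.4102 -0.0305  0.035 ]
Rf [ 0.5047 -0.0278  0.035 ]
L [0.5317 0.0929 0.035 ]
Lnearend [0.5353 0.0454 0.035 ]
end n [ 0.4145 -0.121   0.03  ]
end f [ 0.5832 -0.1149  0.03  ]
edge n1 [ 0.3972 -0.0765  0.03  ]
edge n2 [0.3922 0.0569 0.03  ]
far1 [ 0.5977 -0.0707  0.03  ]
far2 [0.5896 0.0826 0.03  ]
stop [ 0.5619 -0.0779  0.03  ]
```

View pics/wrist2.png

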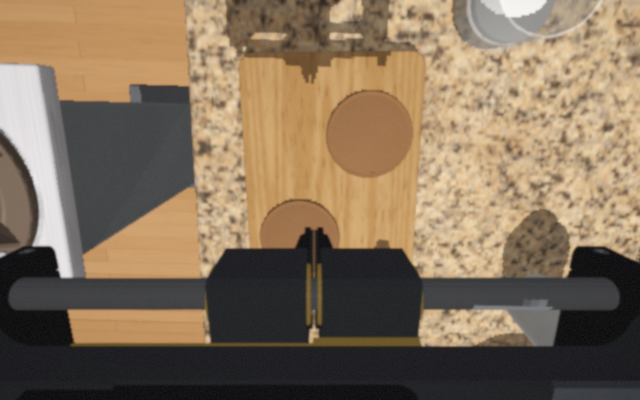

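```bash
python3 - <<'E'
from cell import ctrl
from h import *
import cv2
c=pickle.load(open("wrist2.pkl","rb"))
for n,uv,z in [("L",(370,134),.035),("Ll",(370,90),.035),("Lr",(370,177),.035),("Ln",(327,134),.035),("Lf",(412,134),.035),("Lend n",(255,55),.03),("Lend f",(410,51),.03),("Rl",(300,200),.035)]:
    print(n,p2w(c,uv,z).round(4))
i=c["image"][...,::-1]
cv2.imwrite("pics/w2c.png",cv2.resize(i[20:220,220:440],None,fx=3,fy=3,interpolation=cv2.INTER_CUBIC))
i=pickle.load(open("wrist1.pkl","rb"))["image"][...,::-1]
cv2.imwrite("pics/w1c.png",cv2.resize(i[60:260,220:440],None,fx=3,fy=3,interpolation=cv2.INTER_CUBIC))
E
```

```text
L [0.5316 0.0943 0.035 ]
Ll [0.5283 0.1405 0.035 ]
Lr [0.5351 0.0461 0.035 ]
Ln [0.4843 0.0928 0.035 ]
Lf [0.5779 0.0957 0.035 ]
Lend n [0.4052 0.1723 0.03  ]
Lend f [0.5683 0.1812 0.03  ]
Rl [0.456  0.0166 0.035 ]
```

View pics/w2c.png

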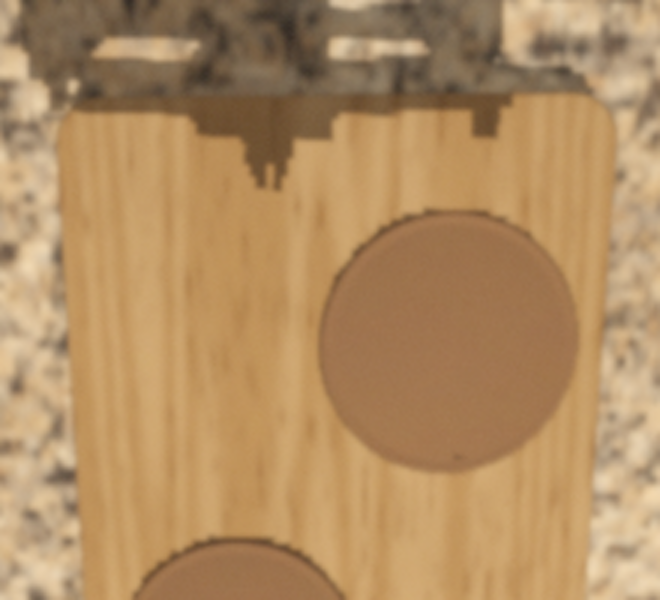

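View pics/w1c.png

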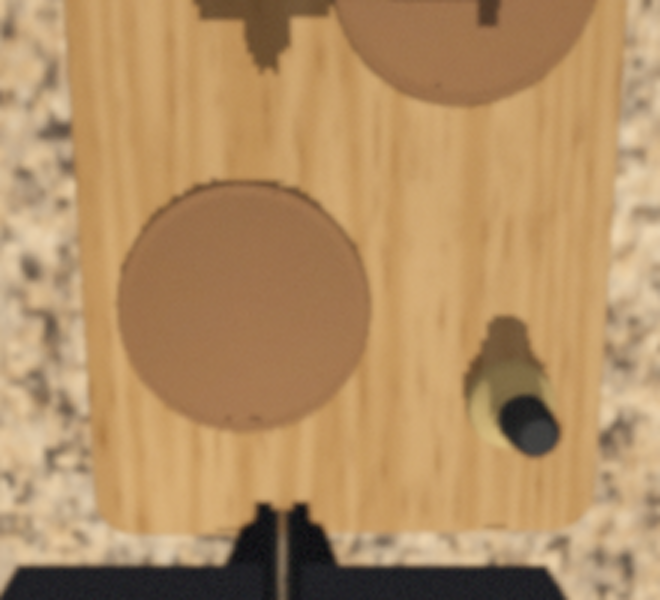

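```bash
cat >> h.py <<'E'
TH=0.034; C0=np.array([.4925,.0296])
BX=np.array([np.cos(TH),np.sin(TH)]); BY=np.array([-np.sin(TH),np.cos(TH)])
def b2w(bx,by,z): return list(map(float,[*(C0+bx*BX+by*BY),z]))
def w2b(p): d=np.array(p)[:2]-C0; return np.array([d@BX,d@BY])
E
python3 - <<'E'
from cell import ctrl
from h import *
import cv2
L=w2b([.5317,.0938]); Rr=w2b([.4573,-.0298]); print(L,Rr)
Q=q(TH)
ctrl.reach(b2w(L[0],-.006,.10),Q)
ctrl.line_to(b2w(L[0],-.006,.0315),Q,velocity=.08)
print(ctrl.get_position(),ctrl.get_wrist_force())
ctrl.line_to(b2w(L[0],.066,.0315),Q,velocity=.05)
print(w2b(ctrl.get_position()),ctrl.get_position(),ctrl.get_wrist_force(),ctrl.get_time())
c=ctrl.camera("wrist"); cv2.imwrite("pics/wrist3.png",c["image"][...,::-1]); pickle.dump(c,open("wrist3.pkl","wb"))
E
```

```text
[0.04135972 0.06283035] [-0.03719887 -0.0581691 ]
[0.53427868 0.02500831 0.03190099] [ 0.19444795  0.15757015 -0.36804779]
[0.04134928 0.06581633] [0.53158805 0.09678389 0.0314766 ] [ 0.30029365 -0.35913966 -0.44450281] 7.95
```

View pics/wrist3.png

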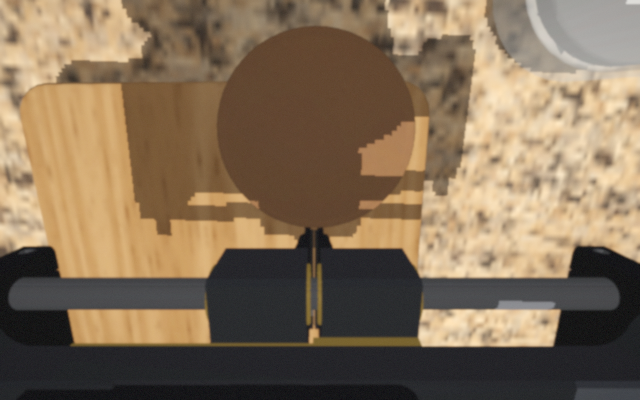

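```bash
python3 - <<'E'
from h import *
c=pickle.load(open("wrist3.pkl","rb"))
for n,uv,z in [("c",(316,127),.035),("top",(316,27),.035),("bot",(316,228),.035),("l",(217,127),.035),("r",(415,127),.035),("end n",(60,84),.03),("end mid",(150,83.5),.03),("end f",(215,83.5),.03)]:
    w=p2w(c,uv,z); print(n,w.round(4),w2b(w).round(4))
E
```

```text
c [0.5315 0.1592 0.035 ] [0.0434 0.1282]
top [0.5299 0.2026 0.035 ] [0.0433 0.1716]
bot [0.5333 0.1084 0.035 ] [0.0434 0.0774]
l [0.4845 0.1576 0.035 ] [-0.0037  0.1282]
r [0.5785 0.1608 0.035 ] [0.0904 0.1282]
end n [0.4094 0.1749 0.03  ] [-0.0781  0.148 ]
end mid [0.4521 0.1765 0.03  ] [-0.0354  0.1482]
end f [0.4829 0.1776 0.03  ] [-0.0046  0.1482]
```

```bash
python3 - <<'E'
from cell import ctrl
from h import *
import cv2
Q=q(TH); Lx=.04135
ctrl.line_to(b2w(Lx,.0742,.0315),Q,velocity=.03)
ctrl.sleep(.1)
print(w2b(ctrl.get_position()),ctrl.get_wrist_force())
ctrl.line_to(b2w(Lx,.04,.0315),Q,velocity=.12)
ctrl.line_to(b2w(Lx,.02,.15),Q,velocity=.15)
c=ctrl.camera("wrist"); cv2.imwrite("pics/wrist4.png",c["image"][...,::-1]); pickle.dump(c,open("wrist4.pkl","wb"))
print(ctrl.get_time())
cv2.imwrite("pics/w4c.png",cv2.resize(c["image"][0:250,140:460,::-1],None,fx=2.4,fy=2.4,interpolation=cv2.INTER_CUBIC))
E
```

```text
[0.04132246 0.07426551] [ 0.02479372 -0.03740027 -0.51750145]
9.9583
```

View pics/w4c.png

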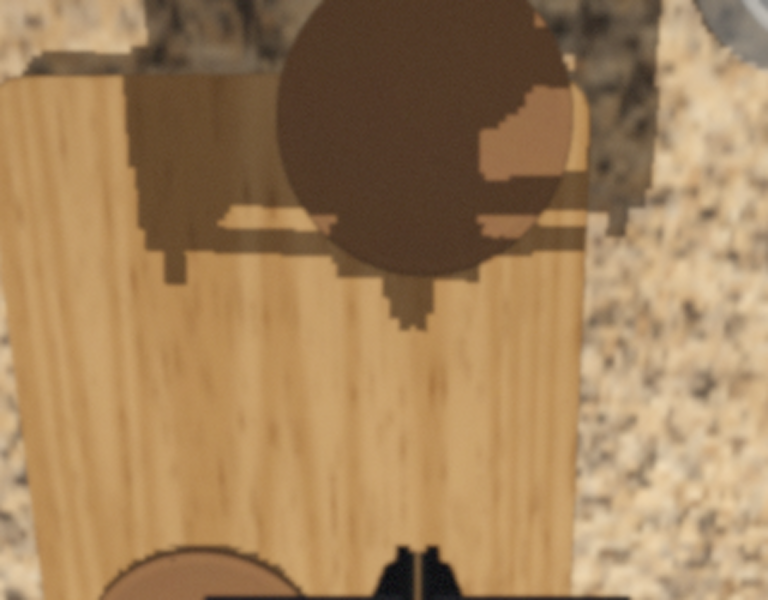

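```bash
python3 - <<'E'
from cell import ctrl
from h import *
import cv2
c=pickle.load(open("wrist4.pkl","rb"))
for n,uv,z in [("bot",(315.5,114.7),.035),("l",(255,47.5),.035),("r",(379,47.5),.035),("end n",(170,31),.03),("end mid",(230,30.8),.03)]:
    w=p2w(c,uv,z); print(n,w.round(4),w2b(w).round(4))
Q=q(TH)
# to the right coaster: look again first
ctrl.line_to(b2w(-.0,-.0,.25),Q,velocity=.3)
c=ctrl.camera("wrist"); pickle.dump(c,open("wrist5.pkl","wb"))
print(ctrl.get_time())
cv2.imwrite("pics/w5c.png",cv2.resize(c["image"][0:250,180:500,::-1],None,fx=2.4,fy=2.4,interpolation=cv2.INTER_CUBIC))
E
```

```text
bot [0.5327 0.1169 0.035 ] [0.0431 0.0859]
l [0.4846 0.1654 0.035 ] [-0.0033  0.1359]
r [0.5795 0.1686 0.035 ] [0.0917 0.1359]
end n [0.4184 0.1757 0.03  ] [-0.0691  0.1485]
end mid [0.4646 0.1774 0.03  ] [-0.0228  0.1487]
10.525
```

View pics/w5c.png

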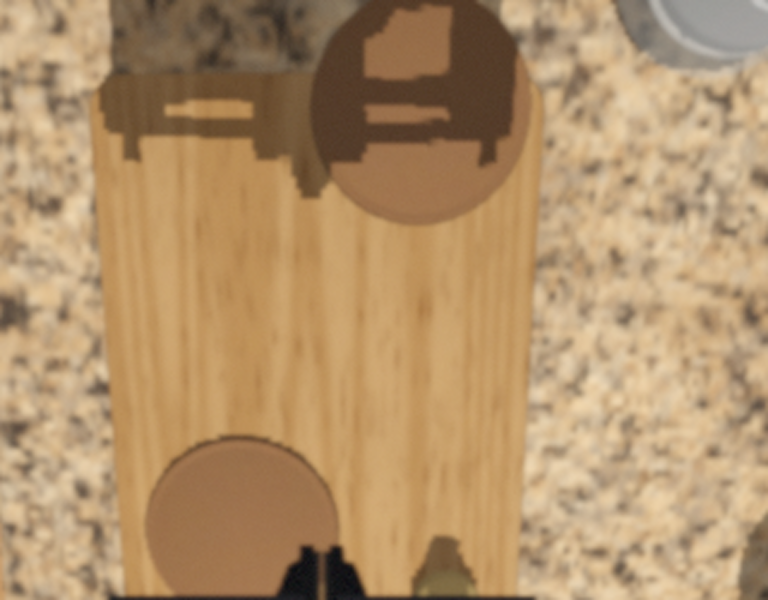

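The left coaster shows about 32 mm of overhang and is still flat. Next is the right one, stopping a little short so I can look.

```bash
python3 - <<'E'
from cell import ctrl
from h import *
import cv2
Q=q(TH); X=-.0372
ctrl.line_to(b2w(X,.010,.10),Q,velocity=.25)
ctrl.line_to(b2w(X,.010,.0315),Q,velocity=.08)
print(ctrl.get_position(),ctrl.get_wrist_force())
ctrl.line_to(b2w(X,-.070,.0315),Q,velocity=.05)
print(w2b(ctrl.get_position()),ctrl.get_position(),ctrl.get_wrist_force())
ctrl.line_to(b2w(X,-.04,.0315),Q,velocity=.12)
ctrl.line_to(b2w(X,-.04,.08),Q,velocity=.2)
ctrl.line_to(b2w(-.0,-.085,.25),Q,velocity=.25)
c=ctrl.camera("wrist"); pickle.dump(c,open("wrist6.pkl","wb"))
print(ctrl.get_time())
cv2.imwrite("pics/w6c.png",cv2.resize(c["image"][0:250,180:500,::-1],None,fx=2.4,fy=2.4,interpolation=cv2.INTER_CUBIC))
E
```

```text
[0.45522377 0.03832034 0.03186763] [ 0.72279698 -0.56349059  0.08502012]
[-0.03721101 -0.06982895] [ 0.45768422 -0.04145352  0.03149378] [ 0.7588792   0.16324186 -0.72285127]
15.7583
```

View pics/w6c.png

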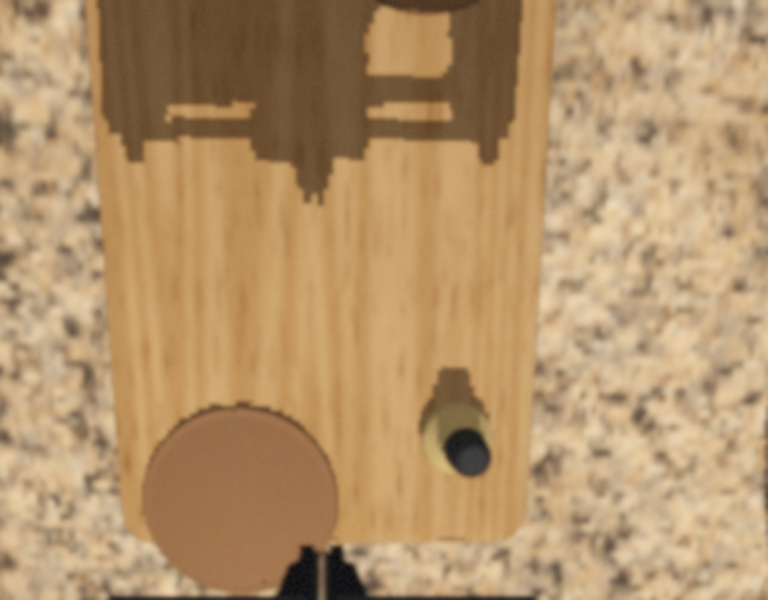

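```bash
python3 - <<'E'
from h import *
c=pickle.load(open("wrist6.pkl","rb"))
o=lambda u,v:((u+.5)/2.4-.5+180,(v+.5)/2.4-.5)
for n,uv,z in [("top",(240,407),.035),("bot",(238,592),.035),("l",(143,495),.035),("r",(338,495),.035),("end n",(140,543),.03),("end mid",(400,542),.03),("end f",(490,541),.03)]:
    w=p2w(c,o(*uv),z); print(n,w.round(4),w2b(w).round(4))
E
```

```text
top [ 0.4565 -0.0525  0.035 ] [-0.0388 -0.0808]
bot [ 0.4563 -0.1458  0.035 ] [-0.0422 -0.1741]
l [ 0.41   -0.0971  0.035 ] [-0.0868 -0.1238]
r [ 0.5041 -0.0938  0.035 ] [ 0.0074 -0.1238]
end n [ 0.4069 -0.1235  0.03  ] [-0.0908 -0.1501]
end mid [ 0.536  -0.1184  0.03  ] [ 0.0384 -0.1494]
end f [ 0.5805 -0.1164  0.03  ] [ 0.083  -0.1489]
```

```bash
python3 - <<'E'
from cell import ctrl
from h import *
import cv2
Q=q(TH); X=-.039
ctrl.line_to(b2w(X,-.045,.10),Q,velocity=.25)
ctrl.line_to(b2w(X,-.045,.0315),Q,velocity=.08)
ctrl.line_to(b2w(X,-.0768,.0315),Q,velocity=.04)
ctrl.sleep(.1)
print(w2b(ctrl.get_position()),ctrl.get_wrist_force())
ctrl.line_to(b2w(X,-.04,.0315),Q,velocity=.12)
ctrl.line_to(b2w(X,-.04,.08),Q,velocity=.2)
ctrl.line_to(b2w(-.0,-.12,.25),Q,velocity=.25)
c=ctrl.camera("wrist"); pickle.dump(c,open("wrist7.pkl","wb"))
s=ctrl.camera("side")["image"][...,::-1]
print(ctrl.get_time())
cv2.imwrite("pics/w7c.png",cv2.resize(c["image"][0:250,180:500,::-1],None,fx=2.4,fy=2.4,interpolation=cv2.INTER_CUBIC))
cv2.imwrite("pics/side7.png",s)
E
```

```text
[-0.03903913 -0.07660948] [ 0.76303587  0.68205513 -0.39799627]
20.4667
```

View pics/w7c.png

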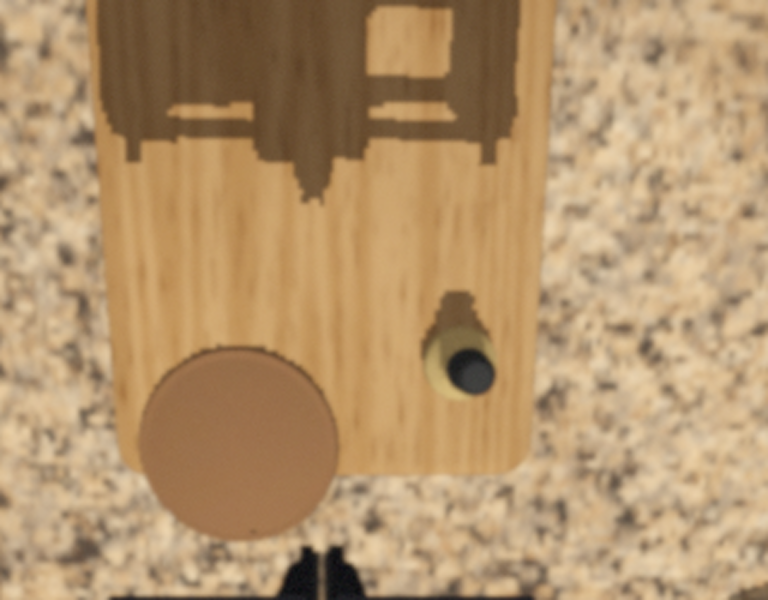

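View pics/side7.png

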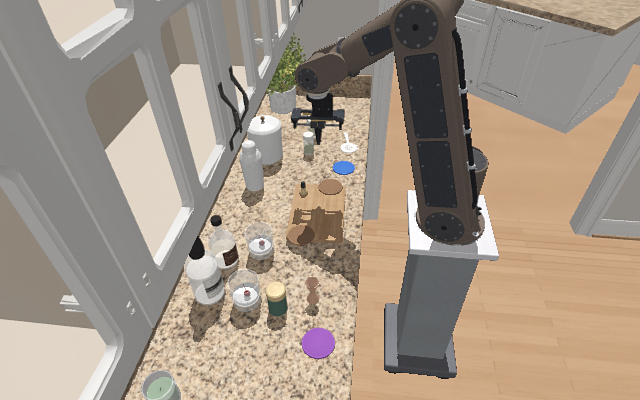

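```bash
python3 - <<'E'
from h import *
c=pickle.load(open("wrist7.pkl","rb"))
o=lambda u,v:((u+.5)/2.4-.5+180,(v+.5)/2.4-.5)
for n,uv,z in [("top",(240,349),.035),("bot",(238,539),.035),("end n",(140,474),.03),("end mid",(400,474),.03)]:
    w=p2w(c,o(*uv),z); print(n,w.round(4),w2b(w).round(4))
from cell import ctrl
import cv2
ctrl.line_to(b2w(-.0,-.03,.32),q(TH),velocity=.25)
c=ctrl.camera("wrist"); pickle.dump(c,open("wrist8.pkl","wb"))
cv2.imwrite("pics/w8c.png",cv2.resize(c["image"][0:250,180:500,::-1],None,fx=2.4,fy=2.4,interpolation=cv2.INTER_CUBIC))
print(ctrl.get_time())
E
```

```text
top [ 0.4575 -0.0602  0.035 ] [-0.0381 -0.0885]
bot [ 0.4573 -0.1527  0.035 ] [-0.0414 -0.181 ]
end n [ 0.4089 -0.1228  0.03  ] [-0.0887 -0.1494]
end mid [ 0.5352 -0.1184  0.03  ] [ 0.0376 -0.1494]
21.125
```

View pics/w8c.png

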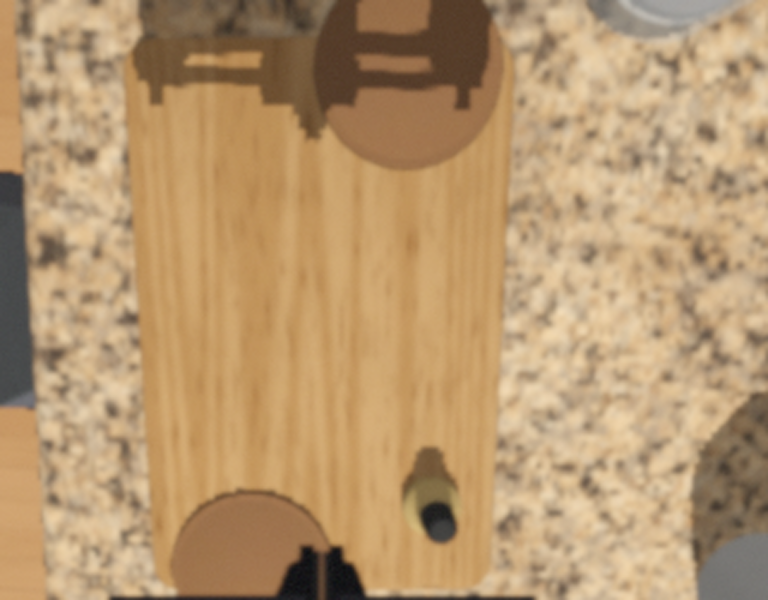

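```bash
python3 -c "
from cell import ctrl
ctrl.finish_job(); print(ctrl.get_time())"
```

```text
the job is handed in; nothing more can be done
the job is handed in; nothing more can be done
```

I slid both coasters out flat along the board by pushing their rims with the shut fingertips, then handed the job in. The last clock reading before that was 21.1 s of the 48 s.

| Coaster | Overhang measured (wrist camera) | Share of its 95 mm width |
|---|---|---|
| Left end | about 32 mm | about a third |
| Right end | about 32 mm | about a third |

- **State of the coasters:** both lie flat and supported in the last pictures, and the arm had been lifted clear. The last picture cuts off the outer edges of both coasters. Their overhangs come from the earlier close-ups, taken after each final push.
- **Other objects:** the stopper still stands where it was. The jigger, jars and look-alikes looked undisturbed in the side view.
- **Forces:** the wrist force stayed around 1 N in the readings I took at the start and end of the pushes.
- **Disagreements:** camera and arm position agreed to about 2 mm. The camera read the coasters as 93–94 mm across instead of 95 mm, which is within its calibration.

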